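Route the cooling water to the blue condenser line

ROBOT

A 6-joint arm with a two-finger parallel gripper is mounted at the origin on the work surface. World frame = base frame: x ahead of the robot, y to its left, z up, the work surface at z = 0. Lengths are in m, angles in rad, forces in N, time in s.
With the tool pointing down it reaches from about 0.35 to 0.975 m from the base axis. Payload 4.9 kg.
Tool frame: the origin (TCP) lies on the centre line of the jaws, within the pads' length; the fingertips stand 14 mm ahead of it and the grasp point (between the pads) lies 5 mm behind it; x points along the fingers, z is the direction in which the jaws open and shut, and the axes are right-handed (so a half turn about x gives the same grasp; the last joint's range is limited). The gripper opens to 85 mm and grips with 20 to 120 N. Pads are 22 mm wide; open, the fingers measure 114 mm over their backs; the gripper's body (76 mm by 85 mm) begins 54 mm behind the grasp point. The pads swing forward as they close: fully open they stand 13 mm farther back than shut.
Start: joints at [1.063, 0.053, 1.613, -0, 1.476, -0.119], TCP at [0.237, 0.578, 0.245] pointing down, gripper open.
Joint ranges: [-3.01, 3.01], [-1.01, 2.22], [0.06, 2.58], [-1.02, 4.17], [0.09, 2.62], [-3.14, 3.14]. Speed limits (rad/s): [2.57, 2.57, 3.14, 3.14, 3.14, 3.14].

INTERFACE

Orientations are given as a rotation vector (axis times angle).
In Python, from station import ctrl gives the robot as it stands.
- The arm moves only by the tool move_arm, never from a script. Its argument "increments" is a list that holds one entry, the list of rows, each a list of 4 numbers: the shift along the tool's x, y, z in units of 25 cm (1.0 is 25 cm), then the turn about the tool's x in units of 90 degrees (1.0 is 90 degrees). A call has 1 to 20 rows; each row shifts and turns the commanded pose from where the row before left it, along the tool's axes as they then stand; what a row does not reach is not made up. A row lasts 1/12 s, in which the tool goes at most 41.7 mm and 7.16 degrees, less where a joint would pass 70% of its speed; a pose out of reach is approached as far as the arm can. A call with a number of a shift or a turn outside -1 to 1 is refused whole. A call with a gripper value outside its range is refused whole. "gripper" is the closure, from 0 (fully open) to 1 (shut), set as the call begins (left out, the last holds). The fingers move at their own pace and stop on an object; "squeeze" is the grip in N (left out, the last holds). Time passes only in rows, so rows that do not move let the fingers close. It gives the time, the measured TCP pose, the force and the opening at its end, in the units of the state.
- ctrl.get_obs(): the state, without advancing time (a new reading comes with each control period).
- ctrl.get_image(name): name is "side" or "top" or "wrist"; returns a dict with "pixels" (480x640x3 uint8, red, green, blue), "depth" (480x640 float32, m along the optical axis (not along the pixel's ray), 0 where there is no reading), "K" (3x3 intrinsics, pixels), "extrinsics" (4x4, takes a point from camera to world coordinates); the wrist camera has in their place "tool_from_camera" (4x4, takes a point from camera to tool coordinates, whose origin is the TCP and whose axes are the tool frame's). Camera axes: x right, y up, looking along -z (the intrinsics and any distortion apply to the point x, -y, -z); pixel columns grow to the right and rows downward; lengths in m; the calibration is good to about 2 mm. A picture is of the moment at which its call begins: read the wrist's pose just before it.
- ctrl.finish_job(): hands the job in, once; it reports no verdict.
Trained networks look in the newest picture that a camera, given by its name, has taken for a name from the list of things; names that differ only in an ending like _2 or _b are one class to them, and where a whole thing is asked for, a point or a joint stands for the part that bears it (a point fixed in the world has none). Each returns a list of dicts, best first, with "score" (0 to 1); they miss things now and then, are a little off and sometimes report something else, mostly with a low value. They report only what shows in the picture. A call takes as long as a camera call.
- ctrl.trace(camera, target): "region" (480x640 bool, what is visible of it) and "pixel" ([row, column] in pixels, amid what is visible of it).
The state is a dict: "t": time; "q": joint angles; "dq": joint speeds; "effort": joint torques, N m; "tool_pos": TCP position; "tool_rot": TCP orientation; "contact_force": force on the tool from outside, world axes, zero at the start; "wrist_torque": the same for the moment, N m; "opening": finger opening in m.
Only numpy, scipy, OpenCV 4.12 (cv2) and the standard library are available. Lean on these libraries where they do the work, as an engineer would, in place of code of your own. Each camera call takes 0.05 s, during which the arm holds its last target. There are 200 camera calls.

TASK

Give the blue condenser line its cooling water: push the red pointer of the distributor round with a fingertip until it points at the outlet with the blue collar, and only then push the orange supply lever round until it is fully open, in line with its pipe. Only push the pointer and the lever, never pinch them between the fingers, and leave the loose glassware, bottles and stopper standing where they are.

Things in the scene. Friction and masses are not known exactly. Their poses are not given: they have to be found in the camera images.
- selector: cooling-water distributor, fixed to the bench: a white disc 290 mm in diameter, its flat top 42 mm above the bench, with four upright outlets near its rim and a red pointer turning at its middle. Origin at bench level on the pointer's axis.
- pointer (a joint): turn of the red pointer, rad, growing anticlockwise seen from above; stops at -2.3 and +2.3 (the pointer then stands about 0.55 rad beyond an outermost outlet, so it never has to pass the part of the rim without outlets). It turns stiffly (0.14 N m) and stays where it is left. Starts within 0.3 of 0, in the middle between the two inner outlets; the outlets stand at -1.75, -0.75, 0.75 and 1.75, which colour is where changes.
- pointer_hub (a point): on the pointer's upright turning axis, half-way up the arm, 73 mm above the bench; its x axis runs along the arm to the tip, z up. The dark hub round it is 42 mm in diameter, from 60 to 82 mm above the bench.
- pointer_tip (a point): end of the pointer, 95 mm from its axis. The arm is a straight bar 18 mm wide, red with a white line along its top, from 63 to 84 mm above the bench, with free room to the disc below and about 14 mm between its end and the outlets' collars.
- outlet_blue: upright steel outlet with a blue collar (32 mm diameter) and blue cap (26 mm), top 86 mm above the bench, fixed 125 mm from the pointer's axis. Origin at bench level under its centre.
- outlet_yellow: the same with yellow collar and cap.
- outlet_black: the same with black collar and cap.
- outlet_green: the same with green collar and cap.
- valve: supply valve, fixed to the bench: a level steel pipe 200 mm long and 24 mm thick (a steel valve body of 40 mm diameter round its middle, 50 mm long, dark end fittings 32 mm), its axis 50 mm above the bench along this body's y axis, and an orange lever above it. Origin at bench level under the lever's axis.
- lever (a joint): turn of the orange lever, rad: 0 = closed, square across the pipe; 1.571 = fully open, in line with the pipe, against its stop. Grows (opens) anticlockwise seen from above. Turns stiffly (0.16 N m), stays where left; starts between 0 and 0.3.
- lever_hub (a point): on the lever's upright turning axis, half-way up the lever, 88 mm above the bench; its x axis runs along the lever to the tip, z up. The dark hub is 42 mm in diameter.
- lever_tip (a point): end of the lever, 115 mm from its axis. A straight bar 18 mm wide, orange with a steel line along its top, from 78 to 99 mm above the bench; the pipe's top is at 62 mm (valve body 70 mm). Pushing on its right flank, seen from hub to tip, opens the valve.
- flask: conical glass flask with dark stopper, base 68 mm in diameter, 98 mm tall; loose, to be left alone. Origin at the centre of its underside.
- vial: small amber vial, 26 mm in diameter, 55 mm tall; loose, to be left alone. Origin at the centre of its underside.
- reagent_jar: amber jar with white cap, 64 mm in diameter, 95 mm tall; loose, to be left alone. Origin at the centre of its underside.
- beaker: glass beaker, 68 mm in diameter, 80 mm tall; loose, to be left alone. Origin at the centre of its underside.
- wash_bottle: white bottle with red cap, 60 mm in diameter, 150 mm tall; loose, to be left alone. Origin at the centre of its underside.
- stopper: black rubber stopper, 34 mm in diameter, 28 mm tall; loose, to be left alone. Origin at the centre of its underside.
- dish: white porcelain dish, 90 mm in diameter, 30 mm tall; loose, to be left alone. Origin at the centre of its underside.

How it is judged:
By the outcome, as a careful person would: the job done as asked, in the order asked, and still so for the second after the job is handed in, with the robot touching nothing.
It also fails if it takes over 58 s, if anything falls off the work surface, if the arm or the gripper's body presses on something with over 40 N, if the wrist force passes 120 N, or if a joint passes its speed limit or range.

## Working session

There is one attempt and no reset: what is moved stays moved. The work goes in short steps, Python scripts to look and compute and a tool call to move; the robot and the scene stay as the last step left them, time stands still between calls to the robot, and variables do not carry over. Pictures are saved under pics/ and viewed, about 8 in all and at most 12, crops included, and the job is handed in when it is done.

Besides the shell and the picture viewer there is one more tool, called after "Call:" by a JSON object that holds its "api" and its "payload", one argument or row to a line. move_arm: Moves the arm, as the interface text tells. Shifts and turns lie within -1 to 1; 1 stands for 25 cm of shift or 90 degrees of turn. Its arguments: {"type":"object","properties":{"increments":{"type":"array","items":{"type":"array","items":{"type":"array","items":{"type":"number","minimum":-1,"maximum":1}}}},"gripper":{"type":"number"},"squeeze":{"type":"number"}},"required":["increments"]}

```bash
mkdir -p pics; cat > h.py <<'E'
from station import ctrl
import numpy as np, cv2
def cloud(im, E=None):
    K=im["K"]; d=im["depth"]; v,u=np.mgrid[0:480,0:640]
    P=np.stack([(u-K[0,2])/K[0,0]*d, -(v-K[1,2])/K[1,1]*d, -d],-1)
    E=im["extrinsics"] if E is None else E
    return P@E[:3,:3].T+E[:3,3]
E
python3 - <<'E'
from h import *
ims=[]
for c in ("top","side"):
    im=ctrl.get_image(c); W=cloud(im); ims.append(im["pixels"])
    cv2.imwrite(f"pics/{c}0.png",im["pixels"][...,::-1])
    for n in "selector pointer pointer_hub pointer_tip outlet_blue outlet_yellow outlet_black outlet_green valve lever lever_hub lever_tip flask vial reagent_jar beaker wash_bottle stopper dish".split():
        r=ctrl.trace(c,n)
        if not r: print(c,n,None); continue
        r=r[0]; m=r["region"]&(im["depth"]>0); p=W[m]
        print(c,n,round(r["score"],2),np.round(r["pixel"]),m.sum(),np.round(np.median(p,0),3) if len(p) else "", np.round(p.min(0),3) if len(p) else"",np.round(p.max(0),3)if len(p) else"")
print(ctrl.get_obs())
E
```

```text
top selector 0.82 [273. 227.] 10040 [0.52  0.212 0.042] [ 0.383  0.071 -0.006] [0.681 0.373 0.089]
top pointer 0.94 [262. 231.] 467 [0.543 0.198 0.081] [0.507 0.151 0.037] [0.595 0.232 0.088]
top pointer_hub 0.79 [260. 230.] 505 [0.543 0.197 0.081] [0.506 0.149 0.038] [0.604 0.241 0.088]
top pointer_tip 0.72 [264. 233.] 439 [0.543 0.196 0.081] [0.507 0.151 0.046] [0.595 0.232 0.088]
top outlet_blue 0.57 [218. 216.] 134 [0.646 0.232 0.083] [0.636 0.22  0.049] [0.663 0.247 0.09 ]
top outlet_yellow 0.62 [260. 229.] 462 [0.541 0.198 0.081] [0.507 0.151 0.038] [0.595 0.232 0.088]
top outlet_black 0.67 [265. 231.] 451 [0.541 0.196 0.081] [0.506 0.151 0.061] [0.597 0.231 0.088]
top outlet_green 0.58 [303. 262.] 137 [0.44  0.12  0.084] [0.426 0.108 0.038] [0.456 0.14  0.089]
top valve 0.79 [264. 400.] 1812 [ 0.532 -0.214  0.061] [ 0.435 -0.33  -0.005] [ 0.585 -0.11   0.104]
top lever 0.88 [272. 408.] 602 [ 0.508 -0.226  0.096] [ 0.435 -0.284 -0.004] [ 0.558 -0.19   0.104]
top lever_hub 0.55 [274. 410.] 558 [ 0.508 -0.226  0.096] [ 0.435 -0.284 -0.002] [ 0.558 -0.192  0.104]
top lever_tip 0.9
[... 2376 characters left out ...]
0.527  0.003] [ 0.576 -0.438  0.034]
{'t': 2.0, 'q': array([ 1.06302022e+00,  5.26961939e-02,  1.61291397e+00, -3.44486740e-05,
        1.47597378e+00, -1.18986386e-01]), 'dq': array([ 5.71508480e-04, -5.11622513e-04,  1.39675835e-03, -4.92270050e-04,
        1.54538568e-03, -9.00792076e-05]), 'effort': array([ 1.69659502e-04, -3.93675399e+01, -3.70450008e+01, -1.43709462e-04,
        6.60683218e-04,  2.65979260e-06]), 'tool_pos': array([0.23690904, 0.57833879, 0.24529758]), 'tool_rot': array([-0.91823957,  1.36838783,  0.91819576]), 'contact_force': array([-0.43314085,  0.74498921, -0.30649965]), 'wrist_torque': array([-0.00200539, -0.01529373, -0.03871878]), 'opening': 0.08547674332441989}
```

View pics/top0.png

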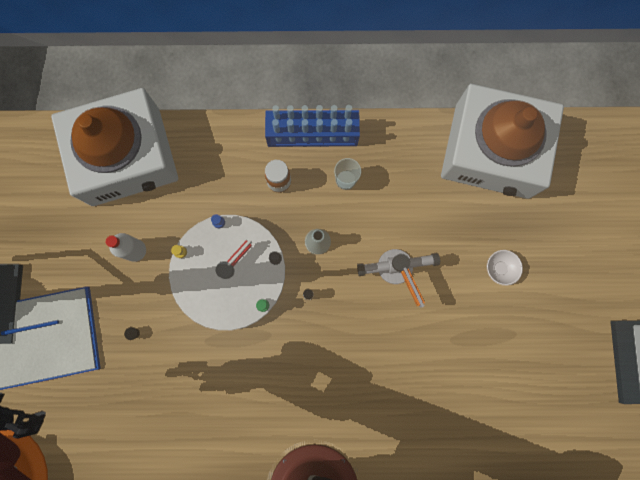

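View pics/side0.png

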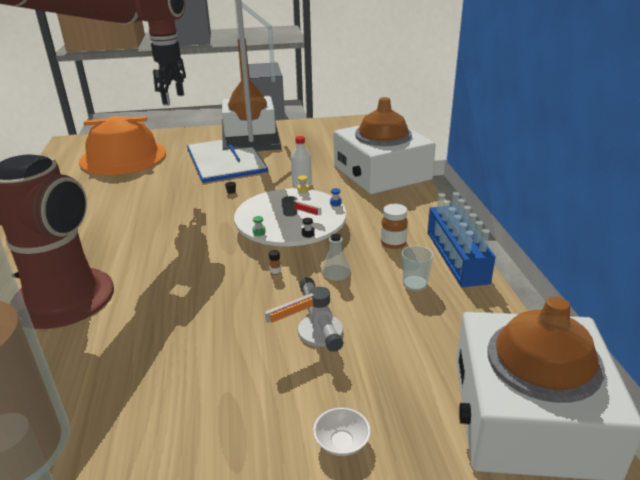

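The top view shows the blue outlet at (row 221, col 218), yellow (251, 178), black (257, 275) and green (305, 263). The pointer runs from the hub at (270, 225) to (243, 250). The lever runs from the hub at (262, 401) to (303, 421), with the pipe lying roughly left to right. The side view agrees. Both joints have to turn anticlockwise. Next I'll refine the geometry.

```bash
cat >> h.py <<'E'
from scipy.optimize import least_squares
def hsv(im): return cv2.cvtColor(im["pixels"],cv2.COLOR_RGB2HSV).astype(int)
def bar(P,hub):  # angle of hub->points through fixed hub, by principal axis
    c=P[:,:2].mean(0); u=np.linalg.svd(P[:,:2]-c,full_matrices=False)[2][0]; u=u*np.sign(u@(c-hub))
    d=c-hub; return np.arctan2(u[1],u[0]), np.arctan2(d[1],d[0]), np.max((P[:,:2]-hub)@u)
def scene(c):
    im=ctrl.get_image(c); return im,cloud(im),hsv(im)
def redmask(W,H,hub):
    r=np.hypot(W[...,0]-hub[0],W[...,1]-hub[1])
    return (W[...,2]>.072)&(W[...,2]<.092)&(r>.024)&(r<.1)
def levmask(W,H,hub):
    r=np.hypot(W[...,0]-hub[0],W[...,1]-hub[1])
    return (W[...,2]>.088)&(W[...,2]<.108)&(r>.024)&(r<.125)
E
python3 - <<'E'
from h import *
from scipy.spatial.transform import Rotation as R
for c in ("top","side"):
    im,W,H=scene(c)
    near=lambda xy,rad,z0,z1:(np.hypot(W[...,0]-xy[0],W[...,1]-xy[1])<rad)&(W[...,2]>z0)&(W[...,2]<z1)
    g={}
    for n,xy in dict(blue=(.646,.232),black=(.555,.086),green=(.438,.116),yellow=(.57,.325)).items():
        m=near(xy,.028,.079,.093); p=W[m][:,:2]; g[n]=(p.min(0)+p.max(0))/2
        print(c,n,m.sum(),g[n].round(4),p.mean(0).round(4))
    A={'green':-1.75,'black':-.75,'blue':.75,'yellow':1.75}
    f=lambda x:np.concatenate([x[:2]+.125*np.array([np.cos(x[2]+a),np.sin(x[2]+a)])-g[n] for n,a in A.items()])
    s=least_squares(f,[.52,.21,-.6]); hub=s.x[:2]; print("hub",s.x.round(4),"res mm",(s.fun*1e3).round(1))
    P=W[redmask(W,H,hub)]; print("pointer",len(P),np.round(bar(P,hub),3),"blue dir",s.x[2]+.75)
    # valve: hub top
    m=near((.535,-.213),.03,.096,.13); p=W[m]; print("levhub?",m.sum(),p.mean(0).round(4),p.min(0).round(3),p.max(0).round(3))
    m=(W[...,2]>.04)&(W[...,2]<.075)&(abs(W[...,1]+.215)<.12)&(abs(W[...,0]-.535)<.04); p=W[m]
    u=np.linalg.svd(p[:,:2]-p[:,:2].mean(0),full_matrices=False)[2][0]; print("pipe",m.sum(),np.arctan2(*u[::-1]),p.min(0).round(3),p.max(0).round(3))
    lh=np.array([.535,-.213]); m=levmask(W,H,lh)&(H[...,1]>120); P=W[m]; print("lever",len(P),np.round(bar(P,lh),3),P[:,:2].mean(0))
o=ctrl.get_obs(); print(R.from_rotvec(o["tool_rot"]).as_matrix().round(3))
E
```

```text
top blue 86 [0.6492 0.2359] [0.649  0.2355]
top black 89 [0.5571 0.0924] [0.5571 0.0925]
top green 92 [0.4422 0.1223] [0.4414 0.1222]
top yellow 90 [0.5741 0.3297] [0.574  0.3284]
hub [ 0.5265  0.2138 -0.5699] res mm [-0.8 -0.1  0.4  0.3  0.3  0.2  0.  -0.4]
pointer 221 [-0.728 -0.74   0.094] blue dir 0.18009315780023372
levhub? 165 [ 0.5349 -0.2133  0.0979] [ 0.506 -0.231  0.096] [ 0.558 -0.192  0.102]
pipe 723 -1.4386346139763555 [ 0.512 -0.312  0.042] [ 0.566 -0.11   0.075]
lever 159 [-2.728 -2.738  0.103] [ 0.4767326 -0.2378659]
side blue 54 [0.6467 0.2363] [0.6464 0.2312]
side black 65 [0.555  0.0893] [0.5545 0.0878]
side green 68 [0.4382 0.119 ] [0.4388 0.1177]
side yellow 46 [0.5714 0.3273] [0.5715 0.3241]
hub [ 0.5236  0.2115 -0.5645] res mm [ 0.8  0.4  0.3  1.3 -0.3 -1.7 -0.8  0. ]
pointer 173 [-0.719 -0.786  0.095] blue dir 0.18549592268303194
levhub? 229 [ 0.5347 -0.2162  0.0977] [ 0.507 -0.236  0.096] [ 0.558 -0.192  0.101]
pipe 953 -1.4211006866146092 [ 0.509 -0.315  0.04 ] [ 0.565 -0.114  0.072]
lever 228 [-2.723 -2.598  0.107] [ 0.4784197  -0.24720455]
[[-0.    -0.925  0.379]
 [-0.     0.379  0.925]
 [-1.     0.    -0.   ]]
```

Measured geometry:

| Item | Value |
|---|---|
| Selector hub | about (0.525, 0.213) |
| Pointer direction | -0.73 |
| Blue outlet direction | 0.183 |
| Lever hub | about (0.537, -0.213) |
| Lever direction | -2.725 |
| Fully open direction (pipe) | about -1.43 |

I'll close the fingers and move above the pointer's clockwise flank.

Call:
{"api": "move_arm", "payload": {
  "increments": [
    [[0, -0.1, -0.063, 0], [0, -0.1, -0.063, 0], [0, -0.1, -0.063, 0], [0, -0.1, -0.063, 0], [0, -0.1, -0.063, 0], [0, -0.1, -0.063, 0], [0, -0.1, -0.063, 0], [0, -0.1, -0.063, 0], [0, -0.1, -0.063, 0], [0, -0.1, -0.063, 0], [0, -0.1, -0.063, 0], [0, -0.1, -0.063, 0], [0, -0.1, -0.063, 0], [0, -0.1, -0.063, 0], [0, -0.1, -0.063, 0], [0, -0.1, -0.063, 0], [0, -0.1, -0.063, 0], [0, -0.1, -0.063, 0], [0, 0, 0, 0], [0, 0, 0, 0]]
  ],
  "gripper": 1
}}

```text
t: 3.77
tool_pos: [0.5464, 0.1443, 0.2452]
tool_rot: [-0.916, 1.37, 0.917]
contact_force: [-1.1, 0.9, 0.1]
opening: -0.0001
```

```bash
cat >> h.py <<'E'
from scipy.spatial.transform import Rotation as R
def wrist():
    o=ctrl.get_obs(); T=np.eye(4); T[:3,:3]=R.from_rotvec(o["tool_rot"]).as_matrix(); T[:3,3]=o["tool_pos"]
    im=ctrl.get_image("wrist"); return im,cloud(im,T@im["tool_from_camera"]),hsv(im)
E
python3 - <<'E'
from h import *
im,W,H=wrist(); cv2.imwrite("pics/w1.png",im["pixels"][...,::-1])
hub=np.array([.525,.2127])
m=redmask(W,H,hub); P=W[m]; print(len(P),P.min(0),P.max(0),np.round(bar(P,hub),3))
o=ctrl.get_obs(); F=W[(im["depth"]>0)&(im["depth"]<.3)&(W[...,2]>.15)]
if len(F): print("finger",F.min(0).round(3),F.max(0).round(3),o["tool_pos"])
E
```

```text
1979 [0.53816612 0.1510235  0.07200435] [0.59737789 0.2064797  0.0866769 ] [-0.723 -0.7    0.093]
finger [0.511 0.094 0.235] [0.568 0.206 0.329] [0.54586144 0.14520599 0.24519996]
```

View pics/w1.png

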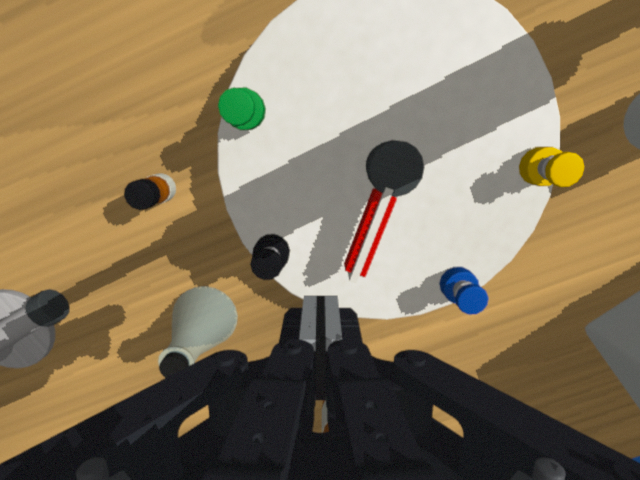

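The wrist view shows the closed fingertips (about col 320, row 300) lying between the pointer (hub at 395, 165; tip near 355, 270) and the black outlet (270, 255). Blue is at (465, 290). The numbers show about 11 mm clearance to the pointer, so I'll go down.

Call:
{"api": "move_arm", "payload": {
  "increments": [
    [[0.115, 0, 0, 0], [0.115, 0, 0, 0], [0.115, 0, 0, 0], [0.115, 0, 0, 0], [0.115, 0, 0, 0], [0.115, 0, 0, 0], [0, 0, 0, 0], [0, 0, 0, 0]]
  ]
}}

```text
t: 4.48
tool_pos: [0.5439, 0.1462, 0.0714]
tool_rot: [-0.918, 1.372, 0.922]
contact_force: [-0.9, -0.8, -0.4]
opening: -0.0001
```

```bash
cat >> h.py <<'E'
def arc(hub,rho,phis,half=9e-3,hz=.0145,hy=.011):
    o=ctrl.get_obs(); M=R.from_rotvec(o["tool_rot"]).as_matrix(); y,z=M[:2,1],M[:2,2]; p=o["tool_pos"][:2]
    for f in phis:
        n=np.array([-np.sin(f),np.cos(f)]); d=half+hz*abs(n@z)+hy*abs(n@y)
        q=hub+rho*np.array([np.cos(f),np.sin(f)])-d*n; s=q-p
        print(round(f,3),q.round(4),"d",round(d,4),"y,z units",np.round([s@y/.25,s@z/.25],3)); p=q
E
python3 -c "
from h import *
arc(np.array([.525,.2127]),.06,np.r_[-.73:.09:.08])"
```

```text
-0.73 [0.5521 0.1531] d 0.0264 y,z units [-0.02   0.038]
-0.65 [0.5571 0.1558] d 0.0259 y,z units [-0.014  0.018]
-0.57 [0.5619 0.1591] d 0.0253 y,z units [-0.013  0.019]
-0.49 [0.5664 0.1628] d 0.0246 y,z units [-0.011  0.021]
-0.41 [0.5706 0.167 ] d 0.0237 y,z units [-0.009  0.022]
-0.33 [0.574  0.1705] d 0.0241 y,z units [-0.007  0.018]
-0.25 [0.577  0.1738] d 0.0249 y,z units [-0.006  0.017]
-0.17 [0.5798 0.1774] d 0.0255 y,z units [-0.005  0.018]
-0.09 [0.5824 0.1813] d 0.0261 y,z units [-0.004  0.019]
-0.01 [0.5847 0.1856] d 0.0265 y,z units [-0.002  0.019]
0.07 [0.5867 0.1901] d 0.0269 y,z units [-0.001  0.02 ]
```

Call:
{"api": "move_arm", "payload": {
  "increments": [
    [[0, -0.01, 0.019, 0], [0, -0.01, 0.019, 0], [0, -0.007, 0.009, 0], [0, -0.007, 0.009, 0], [0, -0.0065, 0.0095, 0], [0, -0.0065, 0.0095, 0], [0, -0.0055, 0.0105, 0], [0, -0.0055, 0.0105, 0], [0, -0.0045, 0.011, 0], [0, -0.0045, 0.011, 0], [0, -0.0035, 0.009, 0], [0, -0.0035, 0.009, 0], [0, -0.006, 0.017, 0], [0, -0.005, 0.018, 0], [0, -0.004, 0.019, 0], [0, -0.002, 0.019, 0], [0, -0.001, 0.02, 0], [0, 0, 0, 0], [0, 0, 0, 0]]
  ]
}}

```text
t: 6.07
tool_pos: [0.5898, 0.1905, 0.0733]
tool_rot: [-0.918, 1.366, 0.918]
contact_force: [0.1, -0.0, -0.4]
opening: -0.0001
```

```bash
cat > look.py <<'E'
from h import *
import sys
hub=np.array([.525,.2127])
for c in ("wrist","top","side"):
    im,W,H=wrist() if c=="wrist" else scene(c)
    red=((H[...,0]<8)|(H[...,0]>172))&(H[...,1]>140)&(H[...,2]>60)
    m=redmask(W,H,hub)&cv2.dilate(red.astype(np.uint8),np.ones((5,5))).astype(bool); P=W[m]
    if len(P)>20: print(c,len(P),np.round(bar(P,hub),3))
    cv2.imwrite(f"pics/{sys.argv[1]}_{c}.png",im["pixels"][...,::-1])
o=ctrl.get_obs(); print(o["t"],o["tool_pos"],o["contact_force"])
E
python3 look.py a
```

```text
wrist 5893 [-0.005  0.075  0.082]
top 50 [-1.472  0.008  0.012]
side 120 [ 0.012 -0.176  0.092]
6.2167 [0.58953808 0.1901129  0.07346594] [0.63546493 0.54447747 0.06202402]
```

View pics/a_wrist.png

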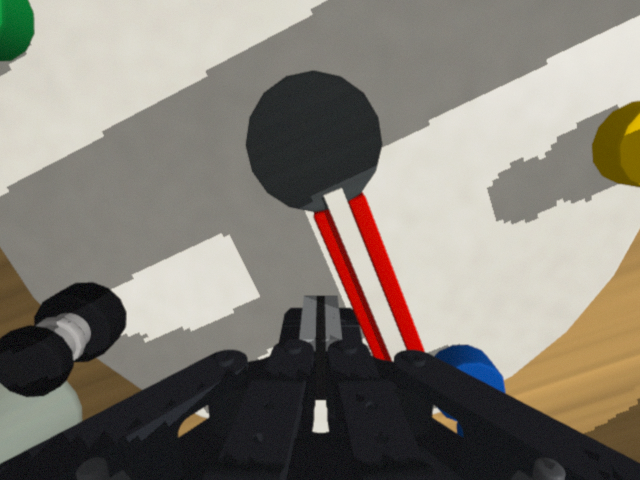

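The pointer moved with the finger and now stands at about 0.0; blue (460, 375 in the wrist view) is about 0.18 farther. The finger is about 4 mm narrower than I assumed. I'll take the pointer angle from the top face only and work out the rest.

```bash
cat > pt.py <<'E'
from h import *
hub=np.array([.525,.2127])
im,W,H=wrist(); r=np.hypot(W[...,0]-hub[0],W[...,1]-hub[1])
h=W[(r<.03)&(W[...,2]>.078)&(H[...,2]<90)]; print("hub bbox centre",(h[:,:2].min(0)+h[:,:2].max(0))/2,len(h))
red=((H[...,0]<8)|(H[...,0]>172))&(H[...,1]>140)
t=(W[...,2]>.0815)&(W[...,2]<.09)&(r>.026)&(r<.1)&(red|((H[...,1]<50)&(H[...,2]>120))); P=W[t]
print(len(P),np.round(bar(P,hub),3))
for n,mm in dict(blue=(H[...,0]>100)&(H[...,0]<130)&(H[...,1]>120),yellow=(H[...,0]>20)&(H[...,0]<32)&(H[...,1]>150)).items():
    B=W[mm&(r>.1)&(r<.15)&(W[...,2]>.05)]; 
    if len(B): c=(B[:,:2].min(0)+B[:,:2].max(0))/2; print(n,len(B),c,np.arctan2(*(c-hub)[::-1]))
E
python3 pt.py
python3 -c "
from h import *
arc(np.array([.525,.2127]),.063,[0.0,.06,.12,.183],half=.0052)"
```

```text
hub bbox centre [0.52516578 0.21576637] 14666
6184 [0.    0.071 0.081]
blue 1450 [0.59958187 0.16897331] -0.5302784553279218
yellow 2585 [0.56611479 0.2092799 ] -0.08299301990008558
0.0 [0.588  0.1899] d 0.0228 y,z units [ 0.005 -0.002]
0.06 [0.5893 0.1935] d 0.023 y,z units [0.001 0.015]
0.12 [0.5903 0.1972] d 0.0232 y,z units [0.002 0.015]
0.183 [0.5912 0.2012] d 0.0233 y,z units [0.003 0.016]
```

Call:
{"api": "move_arm", "payload": {
  "increments": [
    [[0, 0, 0.008, 0], [0, 0, 0.008, 0], [0, 0, 0.008, 0], [0, 0.001, 0.007, 0], [0, 0.001, 0.007, 0], [0, 0, 0, 0], [0, 0, 0, 0]]
  ]
}}

```text
t: 6.85
tool_pos: [0.5919, 0.1989, 0.0726]
tool_rot: [-0.918, 1.368, 0.919]
contact_force: [-0.4, -1.3, 0.3]
opening: 0.0003
```

```bash
python3 pt.py; python3 look.py b
```

```text
hub bbox centre [0.52547172 0.21575669] 14709
6791 [0.137 0.2   0.088]
blue 832 [0.59306342 0.17068396] -0.5530482836371304
yellow 3765 [0.56560278 0.21833577] 0.13792134579346635
wrist 6415 [0.135 0.204 0.089]
top 42 [1.637 0.125 0.013]
side 116 [ 0.04  -0.068  0.092]
7.05 [0.59209535 0.19884609 0.0727867 ] [-0.31345417 -0.87581487 -0.36396525]
```

View pics/b_wrist.png

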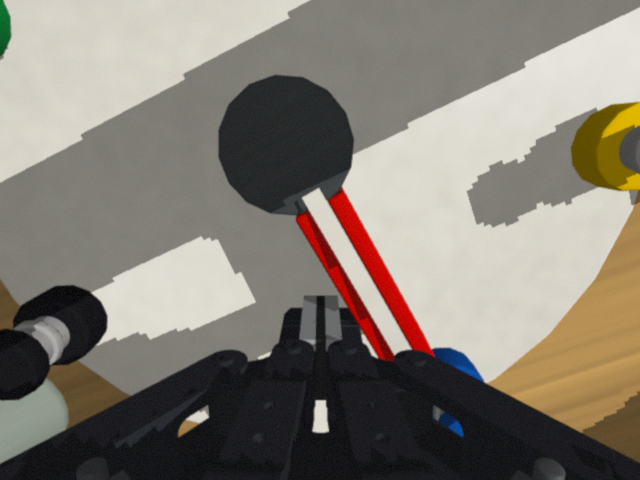

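The pointer is at about 0.137, so it needs 0.046 more (about 3 mm). I'll push that, back off, rise and check.

Call:
{"api": "move_arm", "payload": {
  "increments": [
    [[0, 0, 0.004, 0], [0, 0.001, 0.004, 0], [0, 0, 0.003, 0], [0, 0, 0, 0], [0, 0, 0, 0], [0, 0, -0.02, 0], [0, 0, -0.03, 0], [0, 0, 0, 0], [-0.08, 0, 0, 0], [-0.1, 0, 0, 0], [-0.1, 0, 0, 0], [-0.1, 0.04, 0, 0], [-0.1, 0.06, 0, 0], [-0.1, 0.06, 0, 0], [0, 0.06, 0, 0], [0, 0, 0, 0], [0, 0, 0, 0]]
  ]
}}

```text
t: 8.47
tool_pos: [0.537, 0.2107, 0.2181]
tool_rot: [-0.919, 1.367, 0.918]
contact_force: [-0.5, -0.1, -0.3]
opening: -0.0
```

```bash
python3 pt.py; python3 look.py c
```

```text
hub bbox centre [0.52639408 0.21219578] 33864
1514 [0.156 0.23  0.096]
blue 966 [0.59799433 0.1690065 ] -0.5393803651392748
yellow 1877 [0.56603924 0.22286199] 0.24273395849003476
wrist 1696 [0.156 0.241 0.093]
top 39 [0.146 0.058 0.077]
side 159 [0.209 0.073 0.093]
8.6667 [0.53715065 0.21006096 0.21644684] [ 0.58079273 -0.11779762  0.23358711]
```

View pics/c_wrist.png

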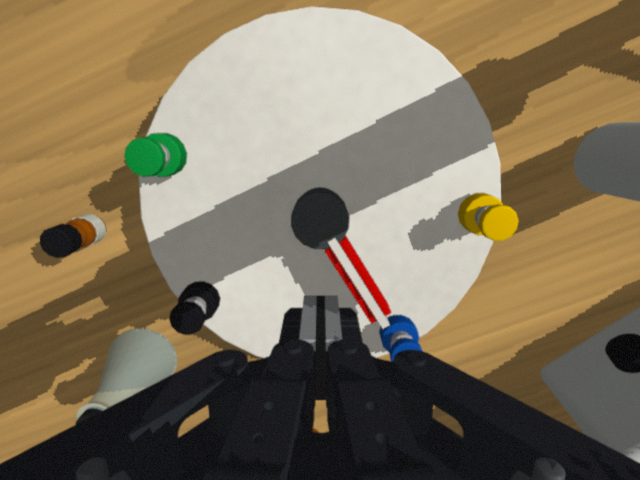

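The pointer now points close to blue: hub (320, 218), tip (382, 321), blue (401, 338). The exact angle is still uncertain, so I'll shift to where the fingers don't hide blue and measure pointer against outlets in one picture.

Call:
{"api": "move_arm", "payload": {
  "increments": [
    [[-0.04, -0.1, 0, 0], [-0.04, -0.1, 0, 0], [0, -0.1, 0, 0], [0, -0.06, 0, 0], [0, 0, 0, 0], [0, 0, 0, 0]]
  ]
}}

```text
t: 9.17
tool_pos: [0.6207, 0.1758, 0.2364]
tool_rot: [-0.916, 1.371, 0.918]
contact_force: [-0.5, -0.6, 0.0]
opening: 0.0002
```

```bash
cat > fine.py <<'E'
from h import *
import sys
im,W,H=wrist(); cv2.imwrite(f"pics/{sys.argv[1]}.png",im["pixels"][...,::-1])
hub=np.array([.525,.2127]); g={}
A={'green':-1.75,'black':-.75,'blue':.75,'yellow':1.75}; rng=dict(green=(50,85),blue=(100,130),yellow=(20,32))
for n,a in A.items():
    q=hub+.125*np.array([np.cos(-.567+a),np.sin(-.567+a)])
    m=(np.hypot(W[...,0]-q[0],W[...,1]-q[1])<.025)&(W[...,2]>.0815)&(W[...,2]<.095)
    if m.sum()<100: continue
    (x,y),r=cv2.minEnclosingCircle(W[m][:,:2].astype(np.float32)); p=W[m][:,:2]; g[n]=np.array(p.mean(0)); print(n,m.sum(),g[n].round(4),(x,y),round(r,4))
f=lambda x:np.concatenate([x[:2]+.125*np.array([np.cos(x[2]+A[n]),np.sin(x[2]+A[n])])-g[n] for n in g])
s=least_squares(f,[.525,.213,-.57]); print(s.x.round(4),(s.fun*1e3).round(1)); hub=s.x[:2]
r=np.hypot(W[...,0]-hub[0],W[...,1]-hub[1])
t=(W[...,2]>.0805)&(W[...,2]<.09)&(r>.03)&(r<.098)&(abs((np.arctan2(W[...,1]-hub[1],W[...,0]-hub[0]))-.18)<.5)
P=W[t]; print("ptr",len(P),np.round(bar(P,hub),3),"blue",s.x[2]+.75, np.arctan2(*(g["blue"]-hub)[::-1]) if "blue" in g else "")
w=t&(H[...,1]<60); P=W[w]; print("white",len(P),np.round(bar(P,hub),3))
E
python3 fine.py d
```

```text
green 1254 [0.4425 0.1247] (0.44026511907577515, 0.12452006340026855) 0.0132
black 1000 [0.5558 0.096 ] (0.5557729005813599, 0.09497921913862228) 0.013
blue 903 [0.6469 0.2378] (0.6477890610694885, 0.23810923099517822) 0.0131
yellow 1269 [0.5724 0.3302] (0.5725739002227783, 0.33080166578292847) 0.0131
[ 0.5252  0.2157 -0.5676] [-2.2 -0.7  0.8 -1.3  1.3  0.6  0.2  1.3]
ptr 2099 [0.166 0.168 0.095] blue 0.18238546074329887 0.1791242898129929
white 811 [0.165 0.166 0.095]
```

View pics/d.png

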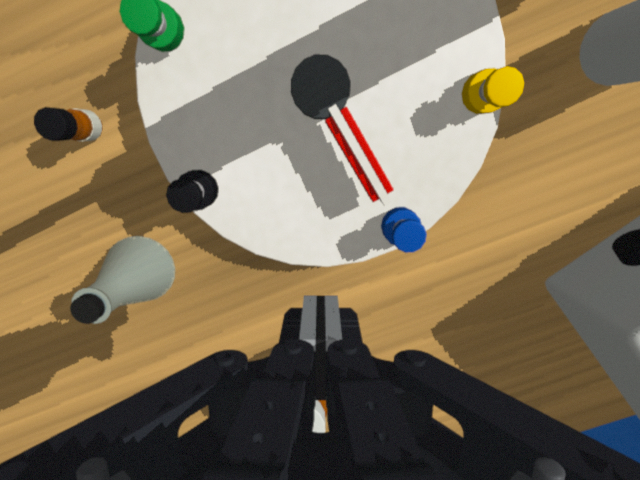

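Pointer 0.165 against blue 0.18, so it's within about 1°. Next I'll move over to the lever's right flank.

Call:
{"api": "move_arm", "payload": {
  "increments": [
    [[0, 0.002, -0.112, 0], [0, 0.002, -0.112, 0], [0, 0.002, -0.112, 0], [0, 0.002, -0.112, 0], [0, 0.002, -0.112, 0], [0, 0.002, -0.112, 0], [0, 0.002, -0.112, 0], [0, 0.002, -0.112, 0], [0, 0.002, -0.112, 0], [0, 0.002, -0.112, 0], [0, 0.002, -0.112, 0], [0, 0.002, -0.112, 0], [0, 0.002, -0.112, 0], [0, 0.002, -0.112, 0], [0, 0.002, -0.112, 0], [0, 0, 0, 0], [0, 0, 0, 0], [0, 0, 0, 0]]
  ]
}}

```text
t: 10.72
tool_pos: [0.4541, -0.2084, 0.2375]
tool_rot: [-0.918, 1.368, 0.919]
contact_force: [0.1, 0.4, 0.7]
opening: 0.0003
```

```bash
cat > lev.py <<'E'
from h import *
import sys
hub=np.array([.537,-.213])
for c in sys.argv[2].split(","):
    im,W,H=wrist() if c=="wrist" else scene(c)
    cv2.imwrite(f"pics/{sys.argv[1]}_{c}.png",im["pixels"][...,::-1])
    r=np.hypot(W[...,0]-hub[0],W[...,1]-hub[1])
    o=(H[...,0]>4)&(H[...,0]<20)&(H[...,1]>150)
    m=(W[...,2]>.094)&(W[...,2]<.108)&(r>.026)&(r<.125)&cv2.dilate(o.astype(np.uint8),np.ones((9,9))).astype(bool)
    P=W[m]
    if len(P)>20: print(c,"lever",len(P),np.round(bar(P,hub),3),P.max(0))
    h=W[(r<.03)&(W[...,2]>.088)&(W[...,2]<.12)&(H[...,2]<90)&(H[...,1]<90)]
    if len(h)>20: print("hub circle",cv2.minEnclosingCircle(h[:,:2].astype(np.float32)))
    p=W[(W[...,2]>.04)&(W[...,2]<.078)&(r>.03)&(r<.12)&(abs(W[...,0]-.537)<.045)]
    if len(p)>50:
        u=np.linalg.svd(p[:,:2]-p[:,:2].mean(0),full_matrices=False)[2][0]; print("pipe",len(p),np.arctan(u[1]/u[0]),p[:,:2].mean(0))
o=ctrl.get_obs(); print(o["t"],o["tool_pos"],o["contact_force"])
E
python3 lev.py e wrist,top
python3 -c "
from h import *
arc(np.array([.537,-.213]),.075,[-2.725],half=.02)"
```

```text
wrist lever 1978 [-2.679 -2.777  0.109] [ 0.51072686 -0.21212103  0.1022517 ]
hub circle ((0.5376300811767578, -0.2066287398338318), 0.019980428740382195)
pipe 3232 -1.4747538775446187 [ 0.52755097 -0.16903765]
hub circle ((0.5394237041473389, -0.211366668343544), 0.020500129088759422)
pipe 327 -1.3810715771905469 [ 0.53131857 -0.14795524]
10.8167 [ 0.45450282 -0.20815502  0.23763665] [ 0.2425744   0.49242588 -0.25299307]
-2.725 [ 0.453  -0.2086] d 0.038 y,z units [ 0.005 -0.004]
```

View pics/e_wrist.png

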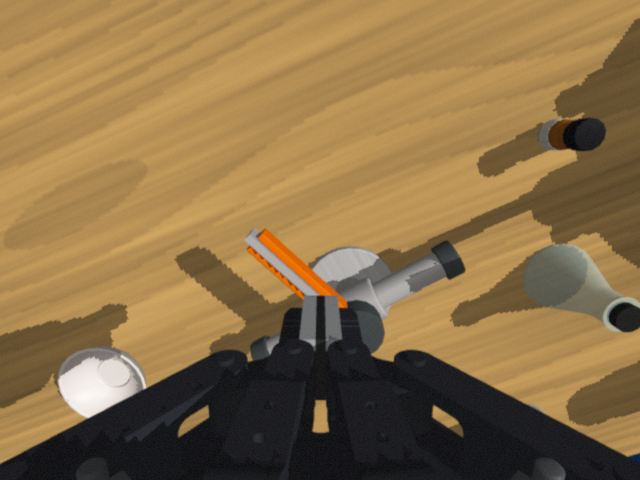

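The wrist view shows the lever from its hub (355, 330) to its tip (255, 238), with the finger on the right flank side. Clearance computes to about 13 mm, so I'll go down and plan the arc.

Call:
{"api": "move_arm", "payload": {
  "increments": [
    [[0.1, 0, 0, 0], [0.1, 0, 0, 0], [0.1, 0, 0, 0], [0.1, 0, 0, 0], [0.1, 0, 0, 0], [0.1, 0, 0, 0], [0, 0, 0, 0], [0, 0, 0, 0]]
  ]
}}

```text
t: 11.48
tool_pos: [0.4536, -0.2078, 0.0865]
tool_rot: [-0.917, 1.369, 0.922]
contact_force: [0.4, 0.0, -0.3]
opening: 0.0002
```

```bash
python3 -c "
from h import *
arc(np.array([.538,-.211]),.075,np.r_[-2.72:-1.5:.1],half=.006)
o=ctrl.get_obs();print(o['tool_pos'],o['contact_force'])"
```

```text
-2.72 [ 0.4598 -0.2198] d 0.024 y,z units [-0.041 -0.035]
-2.62 [ 0.4612 -0.2279] d 0.0236 y,z units [-0.018 -0.028]
-2.52 [ 0.4636 -0.2359] d 0.023 y,z units [-0.021 -0.026]
-2.42 [ 0.467  -0.2438] d 0.0223 y,z units [-0.024 -0.024]
-2.32 [ 0.4712 -0.2513] d 0.0214 y,z units [-0.027 -0.021]
-2.22 [ 0.4764 -0.2584] d 0.0204 y,z units [-0.03  -0.018]
-2.12 [ 0.4825 -0.265 ] d 0.0192 y,z units [-0.032 -0.015]
-2.02 [ 0.4893 -0.2708] d 0.0179 y,z units [-0.034 -0.011]
-1.92 [ 0.4959 -0.2755] d 0.0175 y,z units [-0.031 -0.007]
-1.82 [ 0.5012 -0.279 ] d 0.0189 y,z units [-0.025 -0.005]
-1.72 [ 0.507  -0.2822] d 0.0201 y,z units [-0.026 -0.003]
-1.62 [ 0.5132 -0.2849] d 0.0212 y,z units [-0.027 -0.001]
-1.52 [ 0.5197 -0.287 ] d 0.0221 y,z units [-0.028  0.002]
[ 0.45359841 -0.20780718  0.08652096] [ 0.37380527  0.03675522 -0.34549793]
```

Call:
{"api": "move_arm", "payload": {
  "increments": [
    [[0, -0.02, -0.018, 0], [0, -0.021, -0.017, 0], [0, -0.009, -0.014, 0], [0, -0.009, -0.014, 0], [0, -0.01, -0.013, 0], [0, -0.011, -0.013, 0], [0, -0.012, -0.012, 0], [0, -0.012, -0.012, 0], [0, -0.027, -0.021, 0], [0, -0.03, -0.018, 0], [0, -0.032, -0.015, 0], [0, -0.034, -0.011, 0], [0, -0.031, -0.007, 0], [0, -0.025, -0.005, 0], [0, -0.026, -0.003, 0], [0, -0.013, -0.001, 0], [0, -0.014, 0, 0], [0, 0, 0, 0], [0, 0, 0, 0]]
  ]
}}

```text
t: 13.07
tool_pos: [0.5144, -0.2867, 0.0883]
tool_rot: [-0.92, 1.368, 0.916]
contact_force: [0.7, 0.2, 0.2]
opening: -0.0001
```

```bash
python3 lev.py f wrist,side
```

```text
wrist lever 1455 [-1.515 -1.702  0.087] [ 0.54720535 -0.2374708   0.10742042]
hub circle ((0.5382797718048096, -0.21027635037899017), 0.021272949874401093)
pipe 7050 -1.4783307995475643 [ 0.52895349 -0.18627096]
side lever 293 [-1.675 -1.611  0.115] [ 0.54531263 -0.23972038  0.10733011]
hub circle ((0.5485497713088989, -0.2153736650943756), 0.017185289412736893)
pipe 295 1.5047981994163935 [ 0.5492862  -0.30164939]
13.1667 [ 0.51421374 -0.28656245  0.08846083] [-0.27110109 -0.42219692 -0.36141278]
```

View pics/f_wrist.png

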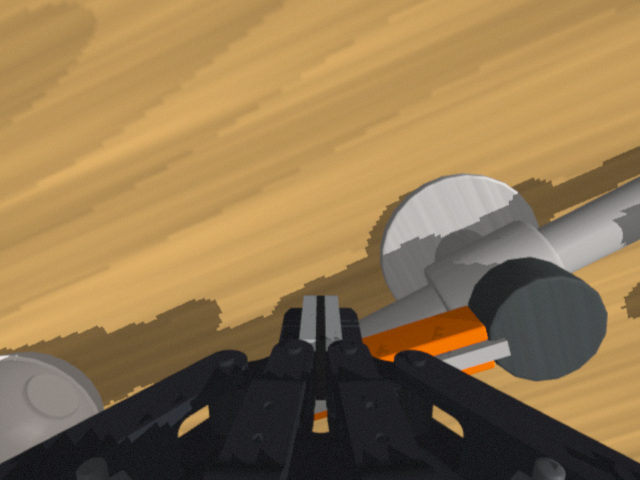

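The lever is at about -1.6. The stop should be near -1.43, so I'll continue in small steps and watch the force.

Call:
{"api": "move_arm", "payload": {
  "increments": [
    [[0, -0.01, 0.001, 0], [0, -0.01, 0.001, 0], [0, -0.01, 0.002, 0], [0, -0.01, 0.002, 0], [0, 0, 0, 0], [0, 0, 0, 0]]
  ]
}}

```text
t: 13.67
tool_pos: [0.5238, -0.2886, 0.0878]
tool_rot: [-0.919, 1.368, 0.918]
contact_force: [-0.0, 0.5, 0.2]
opening: 0.0002
```

Call:
{"api": "move_arm", "payload": {
  "increments": [
    [[0, -0.006, 0.002, 0], [0, -0.006, 0.002, 0], [0, 0, 0, 0], [0, 0, 0, 0]]
  ]
}}

```text
t: 14.0
tool_pos: [0.5267, -0.2887, 0.0877]
tool_rot: [-0.918, 1.368, 0.918]
contact_force: [-0.8, 0.4, 0.2]
opening: 0.0001
```

Call:
{"api": "move_arm", "payload": {
  "increments": [
    [[0, -0.006, 0.002, 0], [0, -0.006, 0.002, 0], [0, 0, 0, 0]]
  ]
}}

```text
t: 14.25
tool_pos: [0.5283, -0.2887, 0.0876]
tool_rot: [-0.916, 1.372, 0.922]
contact_force: [-8.5, 1.1, 3.9]
opening: 0.0001
```

```bash
python3 lev.py g wrist,side,top
```

```text
wrist lever 2598 [-1.405 -1.473  0.093] [ 0.56051801 -0.23484461  0.10682678]
hub circle ((0.5386142134666443, -0.2162030190229416), 0.026528868824243546)
pipe 8366 -1.4561713581524425 [ 0.53116796 -0.19786363]
side lever 238 [-1.516 -1.433  0.116] [ 0.56041268 -0.24298501  0.10643526]
pipe 358 -1.3921792250378826 [ 0.53996538 -0.27015803]
top lever 26 [-2.354 -1.394  0.029] [ 0.55102292 -0.23721278  0.10183812]
hub circle ((0.5392091274261475, -0.21102437376976013), 0.020297395065426826)
pipe 340 -1.4744029198141755 [ 0.53120406 -0.15208329]
14.4 [ 0.52826142 -0.28870216  0.08755394] [-7.66999576  0.9228848   3.34991641]
```

The steady -8 N reaction means the lever is against its stop. I'll nudge it a little more, then back off, rise and check.

Call:
{"api": "move_arm", "payload": {
  "increments": [
    [[0, -0.003, 0.001, 0], [0, 0, 0, 0]]
  ]
}}

```text
t: 14.57
tool_pos: [0.5284, -0.2887, 0.0876]
tool_rot: [-0.915, 1.373, 0.923]
contact_force: [-10.6, 1.9, 5.5]
opening: -0.0003
```

Call:
{"api": "move_arm", "payload": {
  "increments": [
    [[0, 0.02, 0, 0], [0, 0.06, -0.02, 0], [0, 0.06, -0.02, 0], [0, 0, 0, 0], [-0.1, 0, 0, 0], [-0.1, 0, 0, 0], [-0.1, 0, 0, 0], [-0.1, 0, 0, 0], [-0.1, 0, 0, 0], [-0.1, 0, 0, 0], [-0.1, -0.1, 0, 0], [0, -0.1, 0, 0], [0, -0.12, 0, 0], [0, -0.12, 0, 0], [0, -0.12, 0, 0], [0, 0, 0, 0], [0, 0, 0, 0]]
  ]
}}

```text
t: 15.98
tool_pos: [0.6252, -0.3382, 0.2615]
tool_rot: [-0.918, 1.368, 0.919]
contact_force: [0.5, 0.3, -0.4]
opening: -0.0001
```

```bash
python3 lev.py h wrist,top,side; python3 - <<'E'
from h import *
hub=np.array([.5265,.2138])
im,W,H=scene("top"); P=W[redmask(W,H,hub)]; print("pointer top",len(P),np.round(bar(P,hub),3))
E
```

```text
wrist lever 3015 [-1.439 -1.407  0.11 ] [ 0.56172083 -0.23574098  0.10217791]
hub circle ((0.5387657284736633, -0.21055181324481964), 0.020601263269782066)
pipe 2793 -1.4475838528781526 [ 0.53648036 -0.17440994]
top lever 190 [-1.424 -1.383  0.104] [ 0.56057548 -0.23549345  0.10253289]
hub circle ((0.5372821092605591, -0.2102566808462143), 0.019987525418400764)
pipe 399 -1.4852816520081369 [ 0.53276091 -0.17136153]
side lever 312 [-1.452 -1.437  0.116] [ 0.55965426 -0.23749062  0.10225667]
hub circle ((0.5371701717376709, -0.2209339290857315), 0.01926925778388977)
pipe 546 -1.4326323166841861 [ 0.53660253 -0.23586027]
16.1333 [ 0.62367385 -0.33774497  0.2632703 ] [-0.60208564  0.23588963 -0.14055435]
pointer top 217 [0.17  0.153 0.094]
```

View pics/h_wrist.png

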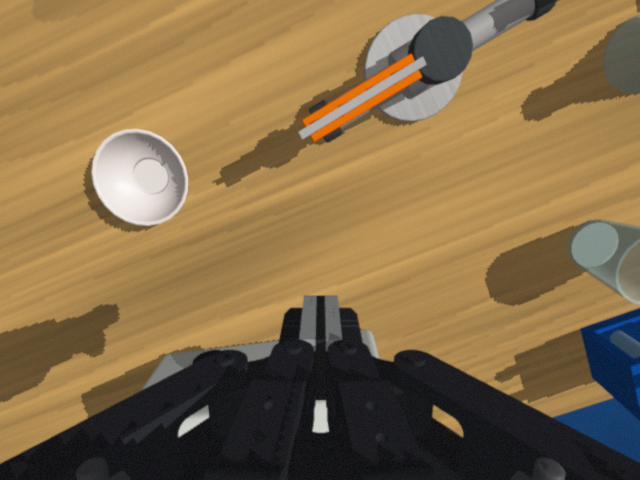

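View pics/h_top.png

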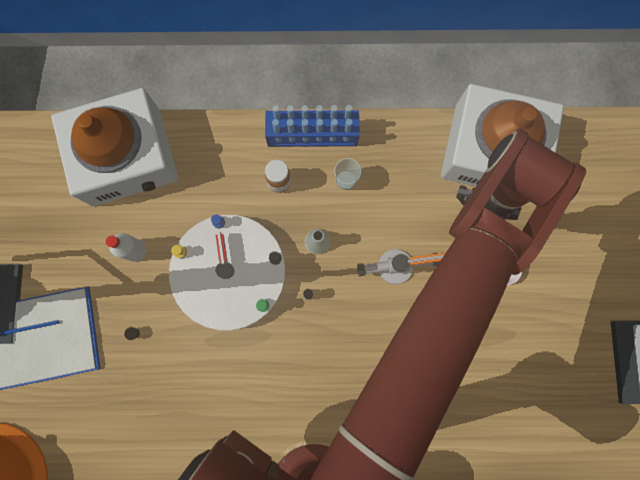

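The lever (301, 132 to 440, 50 in the wrist view) lies along its pipe. In the top view the pointer aims at blue (218, 221) and the loose things stand where they were. No contact force, so I'll hand it in.

```bash
python3 -c "
from h import *
print(ctrl.finish_job())"
```

```text
the job is handed in; nothing more can be done
None
```

I pushed the red pointer to the blue outlet first, then the orange lever open against its stop. Both were pushed with the closed fingertips only. The job was handed in at about 16 s.

- **Pointer:** it reads 0.165–0.170 rad in the wrist and top views. The blue outlet is at about 0.18, so it is within about 1°.
- **Lever:** it reads -1.42 to -1.45 rad in the three cameras. The pipe reads -1.43 to -1.49, which is the less certain of the two. At the end the lever pushed back with a steady 8–12 N, which shows it had reached its stop.
- **Disagreements:** pointer readings taken while the fingers hid part of it were off by up to about 0.1 rad or more. I settled the angle on the later view where nothing was hidden.
- **Surroundings:** in the last top view the loose glassware, bottles and stopper stood in place. The arm hid most of the dish there, but the wrist view showed it upright. The arm was clear of everything, with contact force near zero.

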